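Turn a stained panel over on the turning stand

TASK

Pick up the small wooden panel and lay it, dark stained face up, lengthwise on the narrow shelf of the plywood turning stand, with one end up against the red stop strip, and let go of it there. Then lift its overhanging end and tip it over the red strip, so that it goes down the ramp on its stained face, and finish by pushing it fully home: flat in the tray with the pale face up and its leading end square against the end wall. Leave the tape measure, the tin and the glue bottle alone.

Things in the scene. Friction and masses are not known exactly. Their poses are not given: they have to be found in the camera images.
- panel_mid (a point): centre of the loose wooden panel, a flat board 96 mm long (its x), 60 mm wide (its y) and 12 mm thick, 40 to 75 g. Its z points out of the dark red-brown stained face, up at the start; the opposite face is pale bare wood. It starts flat on the bench.
- stand: plywood turning stand fixed to the bench. Origin on the bench top under the uphill face of the red stop strip, on the centre line; x points level downhill (order: shelf, strip, ramp, tray), z up. The shelf is open at its uphill end and both sides; a panel laid on it against the strip overhangs the uphill end by 31 mm, and nothing is beneath that overhang.
- shelf_mid (a point): centre of the shelf's flat top, 85 mm above the bench; the shelf is 65 mm long (x), 50 mm wide, 12 mm thick. Axes as the stand's. The post under it stands 25 mm in from its uphill end.
- strip_top (a point): middle of the top of the red stop strip: 6 mm thick (stand x = 0 to 6 mm), 50 mm wide, top 91 mm above the bench, so 6 mm above the shelf. The strip keeps the panel's end from sliding on while its other end is lifted and swung over.
- ramp_foot (a point): middle of the ramp's foot line, stand x = 87 mm, 12 mm above the bench. The grey ramp falls at 42 degrees from x = 6 mm, height 85 mm, to here; from here the grey tray floor runs level, 12 mm above the bench, to the end wall at x = 228 mm. Ramp and tray are 80 mm wide between low side walls 12 mm above their floor. A turned panel usually stops with its lower end on the tray floor and its upper end still on the ramp.
- home (a point): point on the stand where the centre of the turned panel is when it lies fully home against the tray's end wall: 180 mm downhill of the stand's origin and 18 mm above the bench; axes as the stand's
- tape_mid (a point): centre of a yellow tape measure, 66 x 36 x 62 mm high, loose, to be left alone
- tin_mid (a point): centre of a small tin with a green label, 66 mm across, 75 mm high, loose, to be left alone
- glue_mid (a point): centre of a white glue bottle with an orange cap, 56 mm across, 160 mm high, loose, to be left alone
Things that resemble listed ones, but are neither listed nor needed, are in the scene too. Of the things that look like the part that bears panel_mid, the largest one is meant.

How it is judged:
By the outcome, as a careful person would: the job done as asked, in the order asked, and still so for the second after the job is handed in, with the robot touching nothing.
It also fails if it takes over 72 s, if anything falls off the work surface, if the arm or the gripper's body presses on something with over 40 N, if the wrist force passes 120 N, or if a joint passes its speed limit or range.

ROBOT

A 6-joint arm with a two-finger parallel gripper is mounted at the origin on the work surface. World frame = base frame: x ahead of the robot, y to its left, z up, the work surface at z = 0. Lengths are in mm, angles in rad, forces in N, time in s.
With the tool pointing down it reaches from about 325 to 775 mm from the base axis. Payload 5.5 kg.
Tool frame: the origin (TCP) lies between the finger pads; the fingertips stand 22 mm ahead of it and the grasp point (between the pads) lies 3 mm ahead of it (tip_reach is the distance from the TCP to the fingertips, in mm); z points along the fingers, y is the line along which they close (so a half turn about z gives the same grasp; the last joint's range is limited). The gripper opens to 88 mm and grips with 3 to 60 N. Pads are 20 mm wide; open, the fingers measure 115 mm over their backs; the gripper's body (75 mm by 178 mm) begins 61 mm behind the grasp point.
Start: joints at [-1.277, 0.091, 1.231, -0, 1.82, -0.057], TCP at [206.19, -563.473, 244.631] pointing down, gripper open.
Joint ranges: [-2.87, 2.87], [-0.86, 2.18], [0.17, 2.46], [-1.51, 4.65], [0.06, 2.69], [-2.65, 2.65]. Speed limits (rad/s): [2.57, 2.57, 3.01, 3.14, 3.14, 3.14].

INTERFACE

Orientations are given as a unit quaternion [w, x, y, z].
In Python, from bench import * gives the robot as it stands. Calls block until the motion is done:
- move_ptp(position, orientation): joint-space move of the TCP to a pose.
- line_to(position, ori=None, v=150, until_force=None): straight line of the TCP; ori=None keeps the orientation; v is the mean speed in mm/s. With until_force (N) it stops when the force on the tool has changed by that much, and returns True; else False.
- set_joints(angles): joint-space move.
- let_go() and gripper_close(): open the fingers fully, or close them until they stop; the grip force is fixed at half the most.
- hold(seconds).
- ik(position, orientation): joint angles nearest the present ones, or None.
- get_state(): the state.
- capture(name): name is "scene" or "top" or "wrist"; returns a dict with "image" (400x640x3 uint8, blue, green, red), "mtx" (3x3 intrinsics, pixels), "xyz" and "rotation" of the camera in the world; the wrist camera has in their place "hand_eye" (4x4, takes a point from camera to tool coordinates, whose origin is the TCP and whose axes are the flange's). Camera axes: x right, y up, looking along -z (the intrinsics and any distortion apply to the point x, -y, -z); pixel columns grow to the right and rows downward; lengths in mm; the calibration is good to about 2 mm. A picture is of the moment at which its call begins: read the wrist's pose just before it. There is no depth.
A pose or a line that the arm cannot do raises PlanningError and nothing moves.
- close_job(): hands the job in; it is judged then, once.
The state is a dict: "t": time; "q": joint angles; "joint_velocities": joint speeds; "joint_efforts": joint torques, N m; "position": TCP position; "orientation": TCP orientation; "contact_force": force on the tool from outside, world axes, zero at the start; "wrist_torque": the same for the moment, N m; "grip_width": opening from 0.0 (shut) to 1.0 (fully open); "grasp_force": force on a finger pad.
Only numpy, scipy, OpenCV 4.12 (cv2) and the standard library are available. Lean on these libraries where they do the work, as an engineer would, in place of code of your own. Each camera call takes 0.05 s, during which the arm holds its last target. There are 200 camera calls.

## Working session

There is one attempt and no reset: what is moved stays moved. The work goes in short steps, each a Python script; the robot and the scene stay as the last script left them, time stands still between calls to the robot, and variables do not carry over. Pictures are saved under pics/ and viewed, at most 10 in all, crops included, and the job is handed in when it is done.

```bash
ls; mkdir -p pics
python3 - <<'E'
from bench import *
import cv2
for n in("scene","top"):
    c=capture(n); cv2.imwrite(f"pics/{n}0.png",c["image"]); print(n,c["mtx"],c["xyz"],c["rotation"],[k for k in c])
print(get_state())
E
```

```text
pics
scene [[445.89545054   0.         322.88452034]
 [  0.         445.89545054 196.39829213]
 [  0.           0.           1.        ]] [1364.62929275  265.27803787  889.25320291] [0.51675045 0.22453095 0.32332805 0.76027219] ['image', 'mtx', 'xyz', 'rotation']
top [[468.55698858   0.         317.80300199]
 [  0.         468.55698858 198.69969293]
 [  0.           0.           1.        ]] [ 274.60316088  -41.932197   1520.00529535] [ 0.7036456   0.0747563  -0.07747414 -0.70234758] ['image', 'mtx', 'xyz', 'rotation']
{'t': 0.1, 'q': array([-1.27668782e+00,  9.18288318e-02,  1.23176314e+00, -1.48473431e-05,
        1.81982327e+00, -5.66952510e-02]), 'joint_velocities': array([ 0.00207415,  0.00012473, -0.00282217,  0.0008937 , -0.00164676,
       -0.0002935 ]), 'joint_efforts': array([ 2.77870546e-03, -4.47855234e+01, -4.07571423e+01,  7.00639025e-02,
        2.83530360e-02, -1.16258921e-04]), 'position': array([ 206.12072936, -563.23654905,  243.59414319]), 'orientation': array([-9.04028071e-04,  9.84656398e-01,  1.74501995e-01, -1.15068382e-04]), 'contact_force': array([0.46813994, 0.25431895, 0.07883343]), 'wrist_torque': array([-0.0121814 , -0.03347047, -0.07545549]), 'grasp_force': 0.0, 'grip_width': 0.997761828735078}
```

View pics/top0.png

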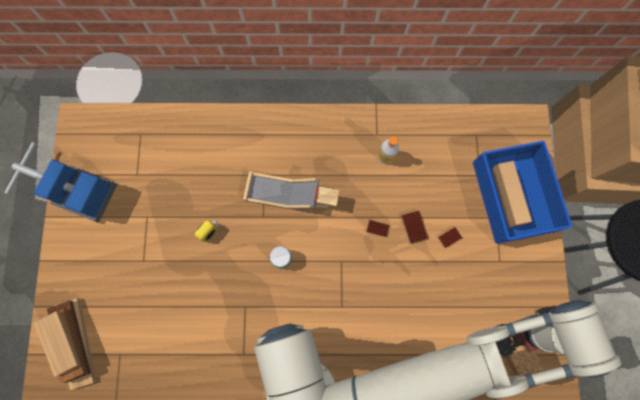

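View pics/scene0.png

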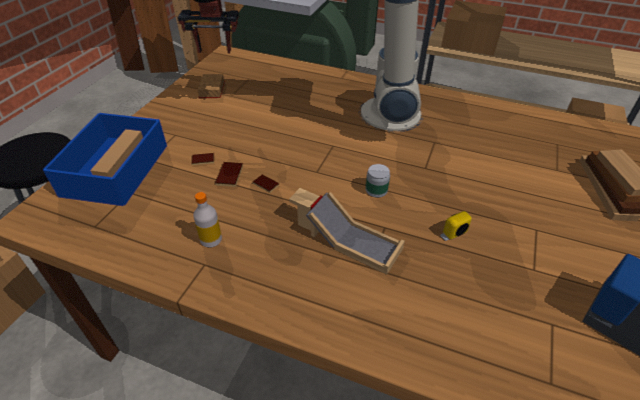

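Three dark boards appear in the top view, at about (378,228), (415,227) and (450,237). The middle one looks the largest, so it fits the description. I'll confirm it in an enlarged crop.

```bash
python3 - <<'E'
import cv2
i=cv2.imread("pics/top0.png")[160:256,236:476-4]
cv2.imwrite("pics/crop0.png",cv2.resize(i,None,fx=3.35,fy=3.35,interpolation=cv2.INTER_CUBIC))
E
cat > h.py <<'E'
from bench import *
import numpy as np, cv2
from scipy.spatial.transform import Rotation as R
def rot(q): return R.from_quat([q[1],q[2],q[3],q[0]])
def wq(r): x=r.as_quat(); return [x[3],x[0],x[1],x[2]]
def ray(c,px):
    """origin and direction in the world (fixed camera)"""
    d=np.linalg.inv(c["mtx"])@[px[0],px[1],1.]; d=np.array([d[0],-d[1],-d[2]])
    if "hand_eye" in c:
        H=np.array(c["hand_eye"]); r=rot(c["o"]); return r.apply(H[:3,3])+c["p"], r.apply(H[:3,:3]@d)
    return np.array(c["xyz"]), rot(c["rotation"]).apply(d)
def at(c,px,z):
    o,d=ray(c,px); return o+d*(z-o[2])/d[2]
def wrist(name):
    s=get_state(); c=capture("wrist"); c["p"]=s["position"]; c["o"]=s["orientation"]; cv2.imwrite(f"pics/{name}.png",c["image"]); return c
def down(yaw): # tool z down, tool y (closing) at angle yaw+90deg in world
    return wq(R.from_euler("z",yaw)*R.from_euler("x",np.pi))
E
cp pics/top0.png pics/t.png
python3 - <<'E'
from h import *
c=capture("top"); print(c["rotation"])
i=c["image"]; h=cv2.cvtColor(i,cv2.COLOR_BGR2HSV)
m=((i[...,2]<110)&(i[...,2]>i[...,1].astype(int)+25)&(i[...,1]<45)).astype(np.uint8); m[:200]=0;m[260:]=0;m[:,:350]=0;m[:,470:]=0
n,l,st,ce=cv2.connectedComponentsWithStats(m)
for k in range(1,n):
    if st[k,4]>40:
        pts=np.argwhere(l==k)[:,::-1].astype(np.float32)
        r=cv2.minAreaRect(pts); b=cv2.boxPoints(r); w=np.array([at(c,p,12) for p in b]); print(ce[k],st[k,4],at(c,ce[k],12).round(),np.linalg.norm(np.diff(w[:3],axis=0),axis=1).round(),np.round(w[:,:2]))
for nme,px,z in(("shelf_end",(337,197),85),("strip",(321,196),91),("tray_end",(247,188),12)): print(nme,at(c,px,z).round(1))
E
```

```text
[ 0.7036456   0.0747563  -0.07747414 -0.70234758]
[414.43333333 226.72619048] 420 [ 512. -362.   12.] [53. 89.] [[ 547. -325.]
 [ 564. -375.]
 [ 478. -400.]
 [ 462. -350.]]
[377.54143646 228.05524862] 181 [ 508. -242.   12.] [33. 59.] [[ 499. -209.]
 [ 531. -218.]
 [ 517. -275.]
 [ 485. -266.]]
[449.87709497 237.10055866] 179 [ 479. -476.   12.] [59. 33.] [[ 478. -443.]
 [ 508. -494.]
 [ 479. -509.]
 [ 449. -458.]]
shelf_end [ 594.6 -107.5   85. ]
strip [596.4 -57.2  91. ]
tray_end [640.7 186.8  12. ]
```

View pics/crop0.png

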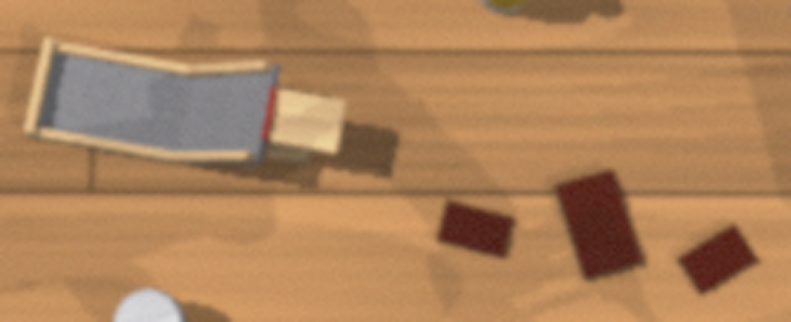

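The crop confirms that the middle board (415,227) is the panel: about 90×54 mm measured, against about 59×33 mm for the others. Next I'll take wrist views of the stand and then the panel.

Run:
```python
from h import *
c=capture("top")
for n,p,z in(("shelf",(345,98),85),("shelf",(340,155),85),("wallout",(45,40),24),("wallout",(28,132),24),("stripmid",(269,114),91)):
    print(n,at(c,(236+p[0]/3.35,160+p[1]/3.35),z).round(1))
move_ptp([515,-365,300],down(np.radians(16)))
cp=wrist("w_panel"); print("panel",cp["p"],cp["o"],cp["hand_eye"],cp["mtx"])
move_ptp([575,-60,380],down(np.radians(81)))
cs=wrist("w_stand"); print(cs["p"],cs["o"],get_state()["t"])
import pickle; pickle.dump((cp,cs),open("c.pkl","wb"))
cv2.imwrite("pics/both.png",cv2.resize(np.vstack([cp["image"],cs["image"]]),(480,600)))
```

```text
shelf [ 619.7 -113.9   85. ]
shelf [ 565.  -108.8   85. ]
wallout [692.5 178.8  24. ]
wallout [599.5 192.3  24. ]
stripmid [602.7 -42.5  91. ]
panel [ 514.26389261 -365.872912    299.71418631] [ 1.02173892e-06  9.90354140e-01  1.38558910e-01 -3.25232037e-04] [[-5.91595276e-04  9.68691375e-01  2.48267334e-01  6.82837662e+01]
 [ 9.99999660e-01  7.15620248e-04 -4.09317192e-04  2.16242656e-01]
 [-5.74167165e-04  2.48267008e-01 -9.68691470e-01 -1.40025063e+02]
 [ 0.00000000e+00  0.00000000e+00  0.00000000e+00  1.00000000e+00]] [[275.96874901   0.         320.99052796]
 [  0.         275.96874901 198.19895028]
 [  0.           0.           1.        ]]
[574.97760909 -61.12863582 379.39533465] [-1.65824083e-04  7.61211771e-01  6.48503230e-01 -4.17350748e-04] 2.9
```

View pics/w_panel.png

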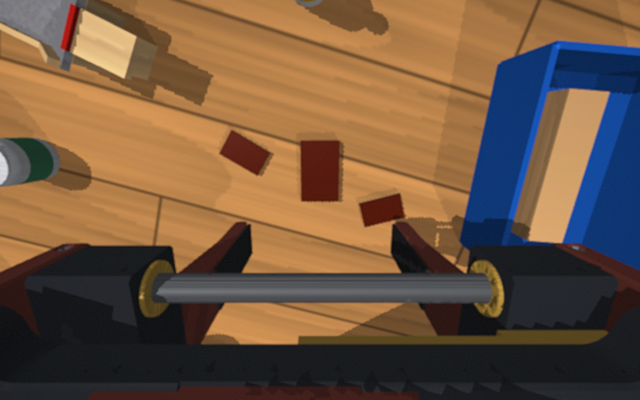

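View pics/w_stand.png

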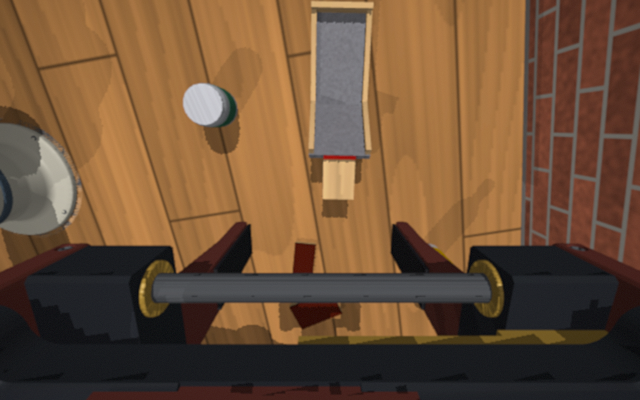

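The panel is at about (301–341, 141–202) in the wrist view. In the stand view, the shelf's uphill edge is near row 200, the strip near row 157 and the tray wall near row 3. I'll refine both.

Run:
```python
from h import *
import pickle
cp,cs=pickle.load(open("c.pkl","rb"))
i=cp["image"].astype(int)
m=((i[...,2]>i[...,1]*2.2)&(i[...,2]>40)&(i[...,2]<150)).astype(np.uint8); m[:,:285]=0;m[:,350:]=0;m[:130]=0;m[210:]=0
k,_=cv2.findContours(m,0,2); k=max(k,key=cv2.contourArea); r=cv2.minAreaRect(k); b=cv2.boxPoints(r)
w=np.array([at(cp,p,12) for p in b]); print(b.round(1).tolist(),w.round(1).tolist(),w.mean(0),np.linalg.norm(np.diff(w[:3],axis=0),axis=1))
I=cs["image"]; a=cv2.resize(I[145:207,305:385],None,fx=8,fy=8,interpolation=cv2.INTER_CUBIC)
t=cv2.resize(I[0:12,305:385],None,fx=8,fy=8,interpolation=cv2.INTER_CUBIC)
cv2.imwrite("pics/crop1.png",np.vstack([t,a]))
```

```text
[[301.0, 141.0], [338.0, 141.0], [338.0, 200.0], [301.0, 200.0]] [[552.4, -323.8, 12.0], [567.8, -377.9, 12.0], [479.0, -404.7, 12.0], [462.8, -347.6, 12.0]] [ 515.50183786 -363.51406731   12.        ] [56.21129434 92.71628831]
```

View pics/crop1.png

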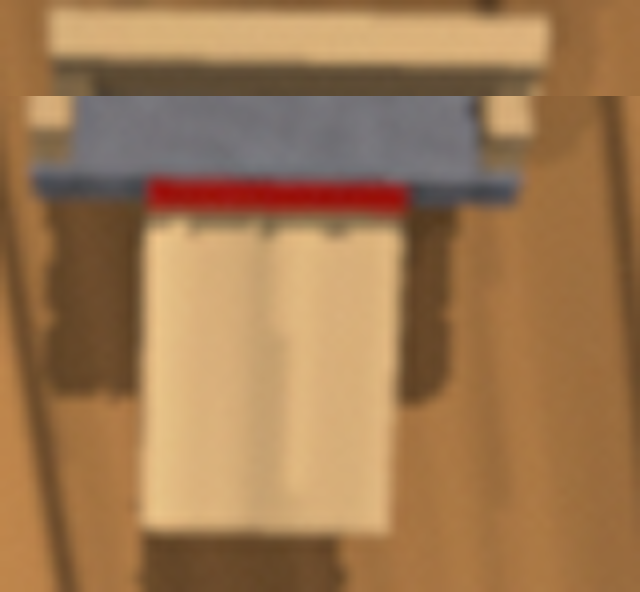

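Run:
```python
from h import *
import pickle
cp,cs=pickle.load(open("c.pkl","rb"))
f=lambda x,y,r0=145,y0=96:(305+x/8-.45,r0+(y-y0)/8-.45)
S=[at(cs,f(148,209),91),at(cs,f(410,214),91)]; E=[at(cs,f(142,530),85),at(cs,f(388,535),85)]
W=[at(cs,f(57,57,0,0),24),at(cs,f(545,65,0,0),24)]
for n,a in(("strip",S),("end",E),("wall",W)): print(n,np.round(a,1).tolist(),np.linalg.norm(a[1]-a[0]))
s,e,w=[np.mean(a,axis=0)[:2] for a in(S,E,W)]
for n,a,b in(("se",e,s),("sw",s,w),("ew",e,w)): d=b-a; print(n,np.linalg.norm(d),np.degrees(np.arctan2(d[1],d[0])))
d=S[0]-S[1]; print("yaw from strip",np.degrees(np.arctan2(d[1],d[0]))-90); print(s,e,w)
# feasibility of tip path
psi=np.radians(81.0); ux=np.array([np.cos(psi),np.sin(psi),0]); O=np.r_[s,0]
q0=get_state()["q"]
for a0 in (0,10,20,30):
  for th in range(0,131,26):
    r=R.from_euler("z",psi)*R.from_euler("y",th+a0-90,degrees=True)*R.from_euler("x",np.pi)
    g=O+ux*(-84*np.cos(np.radians(th)))+[0,0,91+84*np.sin(np.radians(th))]
    t=r.apply([0,0,1]); q=ik(g-3*t,wq(r)); print(a0,th,None if q is None else np.round(q,2))
```

```text
strip [[582.0, -41.4, 91.0], [631.9, -50.4, 91.0]] 50.66158271326565
end [[570.5, -106.0, 85.0], [619.7, -115.0, 85.0]] 50.04089613958845
wall [[601.1, 189.2, 24.0], [695.7, 172.5, 24.0]] 96.00679911500464
se 65.69379437017987 79.62854313068213
sw 230.5475228362097 79.63524217178738
ew 296.24131685693624 79.63375660781351
yaw from strip 79.74012751853826
[606.92676647 -45.92331814] [ 595.09996947 -110.54375989] [648.40552215 180.86220413]
0 0 [-0.75  0.75  1.29  1.28  2.09 -0.55]
0 26 [-0.7   0.45  1.34  0.97  1.93 -0.47]
0 52 [-0.54  0.22  1.36  0.63  1.79 -0.31]
0 78 [-0.27  0.11  1.34  0.21  1.71 -0.09]
0 104 [ 0.03  0.16  1.3  -0.24  1.73  0.15]
0 130 [ 0.27  0.34  1.23 -0.65  1.84  0.34]
10 0 [-0.74  0.65  1.31  1.15  2.02 -0.55]
10 26 [-0.66  0.37  1.35  0.84  1.87 -0.44]
10 52 [-0.46  0.17  1.36  0.47  1.75 -0.26]
10 78 [-0.18  0.11  1.34  0.04  1.7  -0.02]
10 104 [ 0.11  0.2   1.28 -0.41  1.76  0.21]
10 130 [ 0.33  0.42  1.21 -0.8   1.89  0.37]
20 0 [-0.72  0.56  1.33  1.02  1.95 -0.53]
20 26 [-0.61  0.3   1.36  0.7   1.81 -0.4 ]
20 52 [-0.38  0.14  1.36  0.31  1.71 -0.19]
20 78 [-0.08  0.12  1.33 -0.14  1.7   0.05]
20 104 [ 0.19  0.26  1.27 -0.57  1.8   0.26]
20 130 [ 0.37  0.5   1.2  -0.94  1.95  0.39]
30 0 [-0.69  0.47  1.35  0.9   1.88 -0.51]
30 26 [-0.54  0.24  1.37  0.55  1.75 -0.35]
30 52 [-0.29  0.11  1.36  0.14  1.68 -0.12]
30 78 [ 0.01  0.15  1.32 -0.31  1.72  0.12]
30 104 [ 0.25  0.32  1.26 -0.72  1.85  0.31]
30 130 [ 0.4   0.58  1.18 -1.08  2.    0.4 ]
```

Sizes agree with the task (strip 50.7 vs 50 mm, shelf 65.7 vs 65 mm). The stand's yaw is 79.65°, its origin is (607,-46), and the whole tipping arc is reachable. Next I'll pick up the panel and place it on the shelf.

```bash
cat >> h.py <<'E'
PSI=np.radians(79.65); UX=np.array([np.cos(PSI),np.sin(PSI),0]); O=np.array([607.1,-45.2,0]); UZ=np.array([0,0,1.])
def st(x,z): return O+UX*x+UZ*z   # stand coordinates to world
def tool(a): # a=0: pointing level downhill, 90: straight down
    return R.from_euler("z",PSI)*R.from_euler("y",a-90,degrees=True)*R.from_euler("x",np.pi)
E
python3 - <<'E'
from h import *
o=down(np.radians(15.8)); P=np.array([515.5,-364,0])
move_ptp(P+[0,0,90],o); print(line_to(P+[0,0,24],v=80,until_force=8)); print(get_state()["position"])
gripper_close(); s=get_state(); print(s["grip_width"]*88,s["grasp_force"],s["position"]); line_to(P+[0,0,200])
z0=s["position"][2]
o=wq(tool(90)); move_ptp(st(-56,z0+85+35),o); line_to(st(-56,z0+85+2),v=60)
f=line_to(st(-38,z0+87),v=20,until_force=3); s=get_state(); print("strip",f,(s["position"]-O)@UX,s["contact_force"])
f=line_to(s["position"]*[1,1,0]+[0,0,z0+80],v=15,until_force=3); s=get_state(); print("down",f,s["position"][2]-z0,s["grip_width"]*88,s["contact_force"])
let_go(); line_to(s["position"]+[0,0,60]); p=st(-110,330); move_ptp(p,wq(tool(90))); wrist("placed")
I=cv2.imread("pics/placed.png"); cv2.imwrite("pics/placedc.png",cv2.resize(I[60:240,230:430],None,fx=3,fy=3)); print(get_state()["t"])
E
```

```text
True
[ 514.58219702 -363.32631604   22.4616083 ]
59.72126682272691 31.09167817077605 [ 514.57071266 -363.92086052   22.38955158]
strip True -48.84714024333693 [ 0.79038878 -1.07588154  0.19646785]
down True 84.8861175578201 59.88824761862628 [-0.37776556  0.11444285  3.2218234 ]
11.7
```

View pics/placedc.png

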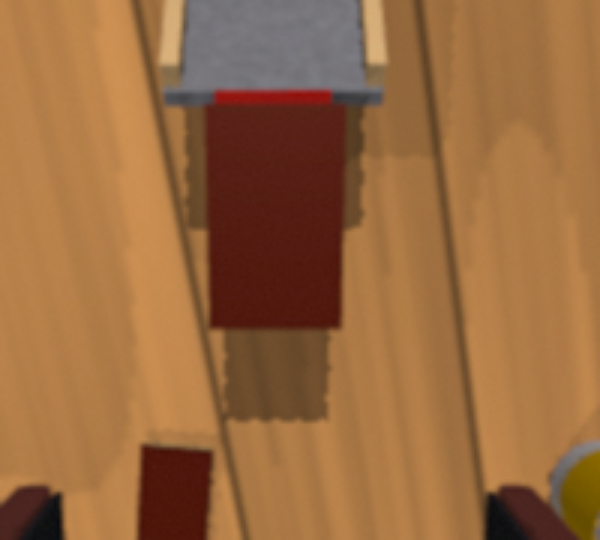

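The panel lies stained face up on the shelf, with its front end at the strip (crop row ~103) and square to it. Next I'll grip the overhang from the uphill end, tip the panel over the strip along the arc, and release it past vertical.

```bash
cat > tip.py <<'E'
from h import *
c=capture("top"); g=at(c,(393,141),150); print("glue rel. stand x,y:",(g-O)@UX,(g-O)@[-UX[1],UX[0],0])
A0=15
def pose(th):
    t=np.radians(th); u=np.array([-np.cos(t),np.sin(t)]); n=np.array([np.sin(t),np.cos(t)]); m=min(1,th/15)*1.5
    if th<=60: px,pz=-6*np.tan(t),85
    elif th<=90: px,pz=-12*np.sin(t),85
    else: px,pz=-6*np.tan(t-np.pi/2)-12*np.sin(t),85-12*np.cos(t)
    G=np.array([px-1-m,pz+m])+84*u+6*n; r=tool(th+A0); return st(*G)-3*r.apply([0,0,1]),wq(r)
p,o=pose(0); a=tool(A0).apply([0,0,1])
for th in range(0,119,10): assert ik(*pose(th)) is not None
move_ptp(p-70*a+[0,0,120],o); line_to(p-70*a); print("touch",line_to(p,v=80,until_force=6))
gripper_close(); s=get_state(); print("grip",s["grip_width"]*88,s["grasp_force"],s["contact_force"],s["t"])
for th in [8,16,25,35,45,55,65,75,85,95,105,112,118]:
    p,o=pose(th); line_to(p,o,v=60); f=get_state()["contact_force"]
    if th in(25,55,85,118): print(th,f.round(1),get_state()["grip_width"]*88)
a=capture("scene")["image"]; let_go(); hold(0.8)
p,o=pose(118); line_to(p-90*tool(118+A0).apply([0,0,1]),v=150)
b=capture("scene")["image"]; print(get_state()["t"])
cv2.imwrite("pics/tip.png",np.hstack([cv2.resize(x[140:300,260:420],None,fx=2.5,fy=2.5,interpolation=cv2.INTER_CUBIC) for x in(a,b)]))
E
python3 tip.py
```

```text
glue rel. stand x,y: -202.2909408921189 -189.4876236690127
touch False
grip 60.06010726452385 29.989941716194153 [-0.76666133 -1.53670961 -0.28095654] 15.3583
25 [-0.3  0.3 -1. ] 60.032565418656084
55 [-0.2 -0.5 -1.3] 60.15847538400417
85 [-2.4 -3.5 12.8] 59.850061598166384
118 [ 0.1 -0.5 -1.4] 59.86540828372291
22.425
```

View pics/tip.png

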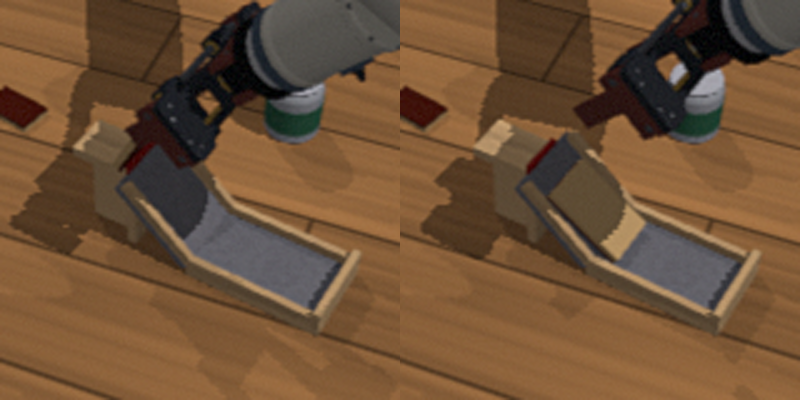

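The panel turned over the strip: pale face up, lower end on the tray floor and upper end on the ramp (right half, ~(552–640, 150–258)). Next I'll push it home with closed fingers, first along the ramp and then level with the tool vertical.

```bash
cat > push.py <<'E'
from h import *
def tcp(F,a):  # front lower fingertip edge at stand (x,z), tool angle a
    r=tool(a); return st(*F)-10.5*r.apply([1,0,0])-22*r.apply([0,0,1]),wq(r)
b=np.radians(42); d=np.array([np.cos(b),-np.sin(b)]); n=np.array([np.sin(b),np.cos(b)]); top=np.array([6,85.])
F=lambda s,h: top+s*d+h*n
for x in((F(17,6),132),(F(105,4),132),((105,16),132),((100,17),90),((134,17),90)): assert ik(*tcp(*x)) is not None,x
gripper_close()
move_ptp(*tcp(F(17,80),132)); print("down touch",line_to(tcp(F(17,6),132)[0],v=60,until_force=5),get_state()["contact_force"])
print("ramp",line_to(tcp(F(103,4),132)[0],v=50,until_force=15),get_state()["contact_force"])
print("level",line_to(tcp((106,16),132)[0],v=40,until_force=15),get_state()["contact_force"])
p,o=tcp((106,16),132); line_to(p-60*tool(132).apply([0,0,1]))
move_ptp(*tcp((95,80),90));
E
cat > push2.py <<'E'
from push import *
print("down",line_to(tcp((103,17),90)[0],v=60,until_force=5))
f=line_to(tcp((142,17),90)[0],v=35,until_force=10); s=get_state(); print("home",f,(s["position"]-O)@UX+10.5,s["contact_force"])
p=s["position"]-2*UX; line_to(p); line_to(p+[0,0,160]); move_ptp(st(40,330),wq(tool(90))); I=wrist("home")["image"]
T=capture("scene")["image"][170:290,280:440]
cv2.imwrite("pics/end.png",np.hstack([cv2.resize(I[0:240,220:420],(400,480)),cv2.resize(T,(400,480)[:1]+(480,))])); print(get_state()["t"])
E
python3 push.py && sed -i 's/^from push import \*/import re; exec(re.split(r"gripper_close", open("push.py").read())[0])/' push2.py && python3 push2.py
```

```text
down touch False [-0.30016163  0.81261202 -0.57859152]
ramp False [-1.01517375 -1.75844465  5.05979495]
level False [-0.78836162 -4.8994296  12.31287503]
down False
home True 130.42143098234857 [ 0.59727825 -2.4600428   1.03883422]
33.5167
```

View pics/end.png

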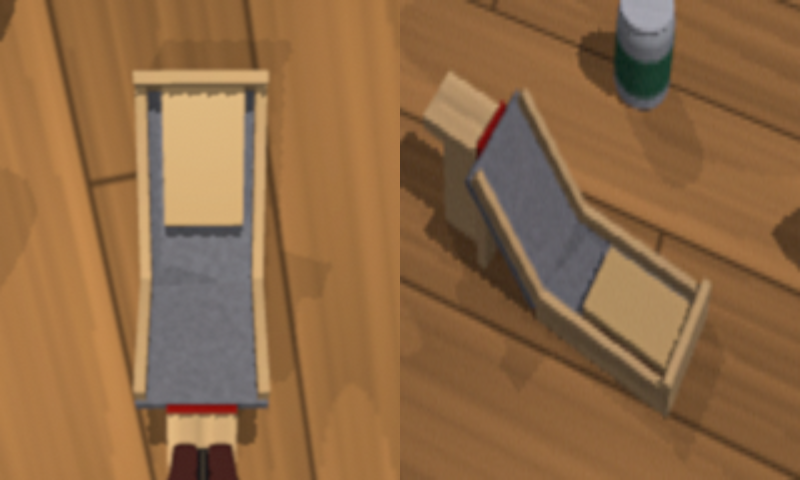

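The panel is flat in the tray, pale face up and square. Contact came at x = 130.4 mm against a nominal 132, so I'll add one slow, firmer push to confirm it's against the wall.

Run:
```python
import re; exec(re.split(r"gripper_close", open("push.py").read())[0])
move_ptp(*tcp((118,80),90)); line_to(tcp((118,17),90)[0],v=80)
f=line_to(tcp((142,17),90)[0],v=10,until_force=12); s=get_state(); print(f,(s["position"]-O)@UX+10.5,s["contact_force"])
hold(0.3); s=get_state(); print((s["position"]-O)@UX+10.5,s["contact_force"])
p=s["position"]-6*UX; line_to(p,v=30); line_to(p+[0,0,160]); move_ptp(st(40,330),wq(tool(90))); c=wrist("home2")
i=c["image"]; cv2.imwrite("pics/end2.png",cv2.resize(i[20:130,270:370],None,fx=5.4,fy=5.4,interpolation=cv2.INTER_CUBIC)); print(get_state()["t"])
```

```text
True 130.43408024207233 [-0.1753279  -0.27411798 -0.34901305]
130.3244810162512 [-0.32123961 -0.11772325 -0.55894148]
39.4583
```

View pics/end2.png

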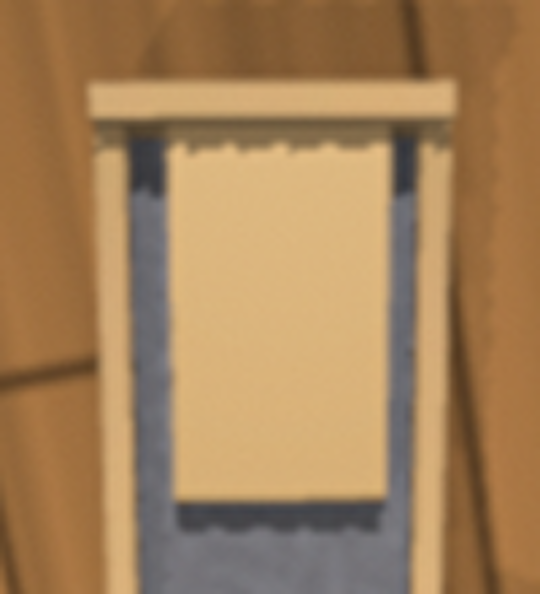

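The second push stopped at the same place (130.4 mm) with a 12 N rise. A free 60 g panel would have slid, so it's against the wall, and the picture shows it square and pale side up.

```bash
python3 -c "
from bench import *
print(close_job())"
```

```text
the job is handed in; nothing more can be done
None
```

The panel was laid on the shelf stained face up, released, tipped over the red strip and pushed home: it now lies flat in the tray, pale face up, its leading end square against the end wall, and the job was handed in at about 39.5 s of the 72 s allowed.

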